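Pack the temperature controller in its shipping carton and close the flaps

TASK

Pack the white temperature controller for shipping: set it down gently, upright, fully into the foam pocket in the bottom of the open cardboard carton and let go of it. Then close the carton: fold both short end flaps down flat first, while the two long flaps are still open, and then fold the two long flaps down flat over them so that they meet in the middle. Leave the carton standing about where it is, and do not disturb the reagent bottle, the beaker or the tape dispenser.

Things in the scene. Friction and masses are not known exactly. Their poses are not given: they have to be found in the camera images.
- carton: Open brown cardboard carton, loose on the bench, about 0.45 kg: 140 mm along its x, 200 mm along its y, walls 4 mm thick, short walls 125 mm and long walls 130 mm high. Origin: centre of its underside; z up; yaw within 0.3 rad. Four flaps stand open around its top, leaning outwards; grey foam, dark around its pocket, in the bottom.
- carton_pocket (a point): Centre of the floor of the pocket in the grey foam inside the carton, 16 mm above the carton's underside; axes as the carton's. The pocket is 94 mm (x) by 128 mm (y) and 12 mm deep.
- end_flap_left (a joint): The carton's left (+y) end flap: 129 mm wide, 70 mm deep, 4 mm thick, hinged on the short wall's top, +100 mm along the carton's y, 125 mm above its underside. Joint: 0 = flat shut, 1.57 = upright, grows outwards (starts 1.8 to 2.25, limit 2.8). Stays at any angle it is left at; about 0.5 N at the free edge moves it. Shut, its top is at 129 mm, under the long flaps.
- end_flap_right (a joint): The carton's right (-y) end flap: 129 mm wide, 70 mm deep, 4 mm thick, hinged on the short wall's top, -100 mm along the carton's y, 125 mm above its underside. Joint: 0 = flat shut, 1.57 = upright, grows outwards (starts 1.8 to 2.25, limit 2.8). Stays at any angle it is left at; about 0.5 N at the free edge moves it. Shut, its top is at 129 mm, under the long flaps.
- long_flap_near (a joint): The carton's near (-x, robot's side) long flap: 200 mm wide, 70 mm deep, 4 mm thick, hinged on the long wall's top, -70 mm along the carton's x, 130 mm above its underside. Joint: 0 = flat shut, 1.57 = upright, grows outwards (starts 1.8 to 2.25, limit 2.8). Stays at any angle it is left at; about 0.5 N at the free edge moves it. Shut, its top is at 134 mm. Flaps block one another: a shut long flap stops end flaps from folding in.
- long_flap_far (a joint): The carton's far (+x) long flap: 200 mm wide, 70 mm deep, 4 mm thick, hinged on the long wall's top, +70 mm along the carton's x, 130 mm above its underside. Joint: 0 = flat shut, 1.57 = upright, grows outwards (starts 1.8 to 2.25, limit 2.8). Stays at any angle it is left at; about 0.5 N at the free edge moves it. Shut, its top is at 134 mm. Flaps block one another: a shut long flap stops end flaps from folding in.
- controller_center (a point): Temperature controller, 0.44 to 0.66 kg: white housing 76 mm (x) by 110 mm (y) by 60 mm high, blue panel on its +x side, grey carrying handle on top (92 mm in all); stands on the bench, yaw within 0.5 rad. This point: its middle, 46 mm above its underside; z up. Fits the pocket with its y along the carton's y, either way round, 9 mm to spare all round.
- controller_handle (a point): Centre of the controller's handle bar, 87 mm above its underside: a level bar along the controller's y axis, 82 mm long, 12 mm wide (x), 10 mm high, with 22 mm of free space under it between two posts 64 mm apart.
- reagent_bottle: Amber bottle with a red cap, 76 mm across, 165 mm tall; origin at the centre of its underside. To be left alone.
- beaker: White porcelain beaker, 80 mm across, 100 mm tall; origin at the centre of its underside. To be left alone.
- tape_dispenser: Blue bench tape dispenser with a roll of clear tape, 60 mm (x) by 130 mm (y), 89 mm tall; origin at the centre of its underside. To be left alone.
Things that resemble listed ones, but are neither listed nor needed, are in the scene too. What is shaped like the part that bears controller_center but pink is not meant. Of the things shaped like the carton, the brown one is meant.

How it is judged:
By the outcome, as a careful person would: the job done as asked, in the order asked, and still so for the second after the job is handed in, with the robot touching nothing.
It also fails if it takes over 72 s, if anything falls off the work surface, if the arm or the gripper's body presses on something with over 40 N, if the wrist force passes 120 N, or if a joint passes its speed limit or range.

ROBOT

A 6-joint arm with a two-finger parallel gripper is mounted at the origin on the work surface. World frame = base frame: x ahead of the robot, y to its left, z up, the work surface at z = 0. Lengths are in m, angles in rad, forces in N, time in s.
With the tool pointing down it reaches from about 0.3 to 0.875 m from the base axis. Payload 6.4 kg.
Tool frame: the origin (TCP) lies midway between the tips of the shut fingers; the grasp point (between the pads) lies ctrl.grip_point_offset behind it (ctrl.grip_point_offset is the distance from the TCP to the grasp point, in m); z points along the fingers, y is the direction in which the jaws open and shut (so a half turn about z gives the same grasp; the last joint's range is limited). The gripper opens to 85 mm and grips with 20 to 120 N. Pads are 22 mm wide; open, the fingers measure 114 mm over their backs; the gripper's body (76 mm by 85 mm) begins 54 mm behind the grasp point. The pads swing forward as they close: fully open they stand 13 mm farther back than shut.
Start: joints at [-0.206, 0.181, 1.607, -0, 1.354, -0.206], TCP at [0.575, 0, 0.231] pointing down, gripper open.
Joint ranges: [-2.99, 2.99], [-0.89, 2.07], [0.3, 2.58], [-1.14, 4.28], [0, 2.63], [-3.12, 3.12]. Speed limits (rad/s): [2.57, 2.57, 3.01, 3.14, 3.14, 3.14].

INTERFACE

Orientations are given as a unit quaternion [w, x, y, z].
In Python, from bench import ctrl, viewer gives the robot as it stands.
- The arm moves only by the shell command python3 -m handwheel 'ROWS' [OPENING]. ROWS is JSON, a list of rows, each an object with "travel": the shift along the tool's x, y, z as a fraction of full scale, a list of three; "dr": the turn, a rotation vector about the tool's x, y, z as a fraction of full scale, a list of three. A call has 1 to 20 rows; each row shifts and turns the pose as measured when the row begins, along the tool's axes as they then stand; what a row does not reach is not made up. Full scale, the value 1, is 150 mm for a shift and 30 degrees for a turn. A row lasts 1/12 s, in which the tool goes at most 41.7 mm and 7.16 degrees, less where a joint would pass 70% of its speed; a pose out of reach is approached as far as the arm can. A call with a number of a shift or a turn outside -1 to 1 is refused whole. A call with a gripper value outside its range is refused whole. OPENING is the opening, from -1 (shut) to 1 (fully open), set as the call begins (- or left out, the last holds). The fingers move at their own pace and stop on an object; the grip force is fixed at half the most. Time passes only in rows, so rows that do not move let the fingers close. It gives the time, the measured TCP pose, the force and the opening at its end, in the units of the state.
- ctrl.get_obs(): the state, without advancing time (a new reading comes with each control period).
- viewer.camera(name): name is "scene" or "side" or "wrist"; returns the picture (420x560x3 uint8, red, green, blue); there is no depth.
- viewer.get_calibration(name): a dict with "camera_matrix" (3x3 intrinsics, pixels), "R" (3x3) and "t" (3): a world point X has camera coordinates R X + t. Camera axes: x right, y down, z forward; pixel columns grow to the right and rows downward; lengths in m; the calibration is good to about 2 mm. A picture is of the moment at which its call begins: read the wrist's pose just before it. get_calibration takes no time and is no camera call; for the wrist camera it gives the pose at the moment of the call.
- ctrl.hand_in(): hands the job in, once; it reports no verdict.
The state is a dict: "time_s": time; "q": joint angles; "dq": joint speeds; "joint_efforts": joint torques, N m; "eef_pos": TCP position; "eef_rot": TCP orientation; "wrist_force": force on the tool from outside, world axes, zero at the start; "torque": the same for the moment, N m; "opening": opening from 0.0 (shut) to 1.0 (fully open).
Only numpy, scipy, OpenCV 4.12 (cv2) and the standard library are available. Lean on these libraries where they do the work, as an engineer would, in place of code of your own. Each camera call takes 0.05 s, during which the arm holds its last target. There are 200 camera calls.

## Working session

There is one attempt and no reset: what is moved stays moved. The work goes in short steps, Python scripts to look and compute and a shell command to move; the robot and the scene stay as the last step left them, time stands still between calls to the robot, and variables do not carry over. Pictures are saved under pics/ and viewed, about 8 in all and at most 12, crops included, and the job is handed in when it is done.

```bash
mkdir -p pics; ls; python3 - <<'E'
from bench import ctrl, viewer
import cv2,numpy as np
for n in ["scene","side","wrist"]:
    c=viewer.get_calibration(n); print(n,np.round(c["camera_matrix"],1).tolist(),np.round(c["R"],3).tolist(),np.round(c["t"],3).tolist())
    cv2.imwrite(f"pics/{n}0.png",viewer.camera(n)[:,:,::-1])
o=ctrl.get_obs(); print(o, ctrl.grip_point_offset)
a=cv2.imread("pics/scene0.png");b=cv2.imread("pics/side0.png")
cv2.imwrite("pics/both0.png",np.vstack([a,b])[:, :])
E
```

```text
pics
scene [[384.7, 0.0, 281.2], [0.0, 384.7, 207.8], [0.0, 0.0, 1.0]] [[0.047, 0.999, -0.011], [0.832, -0.045, -0.554], [-0.554, 0.017, -0.833]] [-0.015, -0.332, 1.379]
side [[490.9, 0.0, 284.0], [0.0, 490.9, 195.7], [0.0, 0.0, 1.0]] [[-0.79, -0.612, -0.018], [-0.421, 0.563, -0.711], [0.445, -0.555, -0.703]] [0.378, 0.259, 1.476]
wrist [[365.6, 0.0, 278.6], [0.0, 365.6, 216.0], [0.0, 0.0, 1.0]] [[1.0, -0.0, -0.001], [0.0, -0.965, 0.261], [-0.001, -0.261, -0.965]] [-0.575, -0.034, 0.378]
{'time_s': 0.15, 'q': array([-2.06321790e-01,  1.81388848e-01,  1.60779903e+00, -1.90113554e-05,
        1.35380295e+00, -2.06292845e-01]), 'dq': array([-0.00109691, -0.00319506, -0.00381522,  0.00043089,  0.00052105,
        0.00058522]), 'joint_efforts': array([ 1.94259010e-03, -4.45260644e+01, -3.51692533e+01, -1.26067753e-04,
        5.82284134e-03,  2.14055274e-05]), 'eef_pos': array([5.74562746e-01, 9.04442772e-05, 2.30570714e-01]), 'eef_rot': array([-5.80027829e-04,  7.07115390e-01,  7.07097826e-01, -3.90352017e-04]), 'wrist_force': array([-0.39602672, -0.2183512 , -0.26691391]), 'torque': array([ 0.04282343, -0.01862265, -0.01262663]), 'opening': 0.9987486319758756} 0.0187
```

View pics/scene0.png

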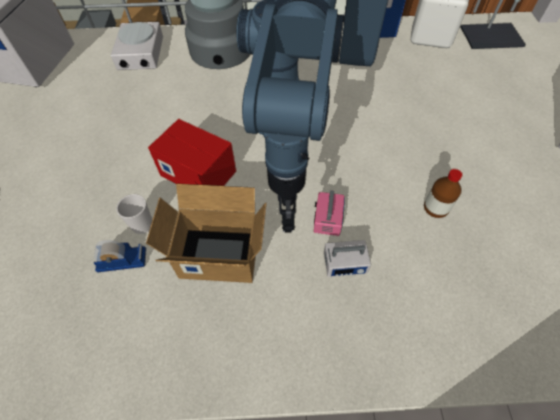

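View pics/side0.png

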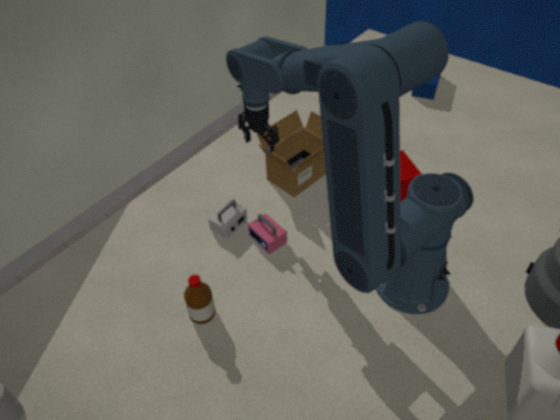

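```bash
cat > h.py <<'E'
from bench import ctrl, viewer
import cv2,numpy as np
def ray(c,uv):
    R,t=np.array(c["R"]),np.array(c["t"]); d=R.T@np.linalg.solve(c["camera_matrix"],[uv[0],uv[1],1.]); return -R.T@t,d
def onz(c,uv,z):
    o,d=ray(c,uv); return o+d*(z-o[2])/d[2]
def px(c,X):
    p=np.array(c["camera_matrix"])@(np.array(c["R"])@np.array(X)+np.array(c["t"])); return p[:2]/p[2]
def snap(n,name):
    c=viewer.get_calibration(n); im=np.ascontiguousarray(viewer.camera(n)[:,:,::-1]); cv2.imwrite(f"pics/{name}.png",im); return c,im
E
python3 - <<'E'
from h import *
a=cv2.imread("pics/scene0.png");w=cv2.imread("pics/wrist0.png")
o=np.zeros((600,800,3),np.uint8)
t=cv2.resize(a[175:300,90:390],None,fx=2.6,fy=2.6,interpolation=cv2.INTER_CUBIC);o[:t.shape[0],:t.shape[1]]=t
w=cv2.resize(w,(360,270));o[330:600,:360]=w
b=cv2.imread("pics/side0.png")[90:260,200:345]; b=cv2.resize(b,None,fx=1.58,fy=1.58,interpolation=cv2.INTER_CUBIC)[:268];o[330:330+b.shape[0],370:370+b.shape[1]]=b
cv2.imwrite("pics/c0.png",o)
E
```

```text
(no output)
```

View pics/c0.png

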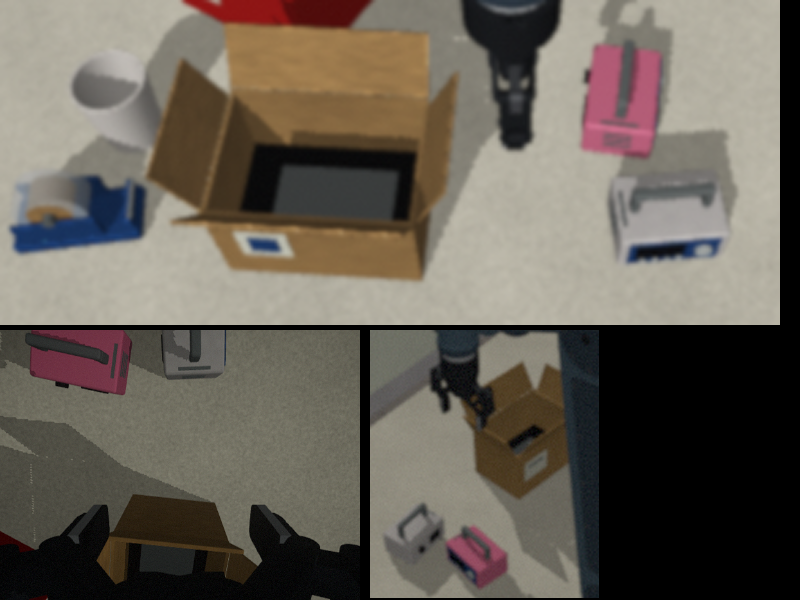

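```bash
python3 - <<'E'
from h import *
c=viewer.get_calibration("scene")
S=lambda x,y:(90+x/2.6,175+y/2.6)
def P(l,x,y,z):
    p=onz(c,S(x,y),z);print(l,np.round(p,4));return p
a=P("hL",633,193,.087);b=P("hR",714,192,.087);print(np.linalg.norm(a-b),np.arctan2(-(b-a)[0],(b-a)[1]),(a+b)/2)
a=P("front bl",628,263,0);b=P("front br",725,250,0);print(np.linalg.norm(a-b),np.arctan2(-(b-a)[0],(b-a)[1]))
a=P("carton bl",232,268,0);b=P("br",421,279,0);print(np.linalg.norm(a-b),np.arctan2(-(b-a)[0],(b-a)[1]),(a+b)/2)
a=P("hinge near l",231,91,.13);b=P("r",428,94,.13);print(np.linalg.norm(a-b),np.arctan2(-(b-a)[0],(b-a)[1]),(a+b)/2)
a=P("pocket nl",280,165,.016);b=P("r",399,172,.016);print(np.linalg.norm(a-b),np.arctan2(-(b-a)[0],(b-a)[1]),(a+b)/2)
P("beaker top",107,75,.1);P("near flap edge",226,26,.19);P("",428,33,.19)
for n,q in dict(end_m=((182,60),(150,178)),end_p=((457,75),(425,215))).items():
    for u in q: P(n,*u,.185)
# wrist view
w=cv2.imread("pics/wrist0.png");W=viewer.get_calibration("wrist")
for uv,z in [((195,330),.087),((195,360),.087),((163,378),.06),((225,376),.06)]:
    u=(uv[0]*560/360,(uv[1]-330)*420/270);print(uv,np.round(onz(W,u,z),4))
E
```

```text
hL [0.5908 0.122  0.087 ]
hR [0.5938 0.2014 0.087 ]
0.0793970753583661 -0.03883653233127735 [0.59230684 0.16168705 0.087     ]
front bl [0.6266 0.1213 0.    ]
front br [0.6174 0.2237 0.    ]
0.102792585861555 0.09008515898293312
carton bl [ 0.611  -0.2883  0.    ]
br [ 0.6332 -0.0927  0.    ]
0.19687241901136876 -0.11312373284361696 [ 0.62210269 -0.19047238  0.        ]
hinge near l [ 0.4777 -0.2725  0.13  ]
r [ 0.492  -0.0753  0.13  ]
0.19768121921336027 -0.07232432611829204 [ 0.48486782 -0.17390695  0.13      ]
pocket nl [ 0.5004 -0.2437  0.016 ]
r [ 0.5159 -0.1146  0.016 ]
0.13000624925264834 -0.11931830971129598 [ 0.50817487 -0.17917575  0.016     ]
beaker top [ 0.4302 -0.414   0.1   ]
near flap edge [ 0.4418 -0.267   0.19  ]
 [ 0.4611 -0.0709  0.19  ]
end_m [ 0.4766 -0.3065  0.185 ]
end_m [ 0.6037 -0.3186  0.185 ]
end_p [ 0.5082 -0.0443  0.185 ]
end_p [ 0.6527 -0.0755  0.185 ]
(195, 330) [0.5929 0.1444 0.087 ]
(195, 360) [0.5934 0.1143 0.087 ]
(163, 378) [0.5554 0.0982 0.06  ]
(225, 376) [0.6328 0.1005 0.06  ]
```

```bash
python3 -m handwheel '[{"travel":[0.18,0.02,0],"dr":[0,0,0]},{"travel":[0.18,0.02,0],"dr":[0,0,0]},{"travel":[0.18,0.02,0],"dr":[0,0,0]},{"travel":[0.18,0.02,0],"dr":[0,0,0]},{"travel":[0.18,0.02,0],"dr":[0,0,0]},{"travel":[0,0,0],"dr":[0,0,0]},{"travel":[0,0,0],"dr":[0,0,0]}]'
python3 - <<'E'
from h import *
c,im=snap("wrist","w1")
im=cv2.resize(im,None,fx=1.4,fy=1.4)
for X in [(.592,.121,.092),(.592,.203,.092),(.592,.121,.087),(.592,.203,.087)]:
    cv2.circle(im,tuple(int(1.4*v) for v in px(c,X)),3,(0,255,0),1)
cv2.imwrite("pics/w1b.png",im)
E
```

```text
time_s: 0.73
eef_pos: [0.589, 0.1391, 0.2276]
eef_rot: [-0.002, 0.709, 0.706, -0.002]
wrist_force: [-0.4, -0.5, -0.4]
opening: 1.0
```

View pics/w1b.png

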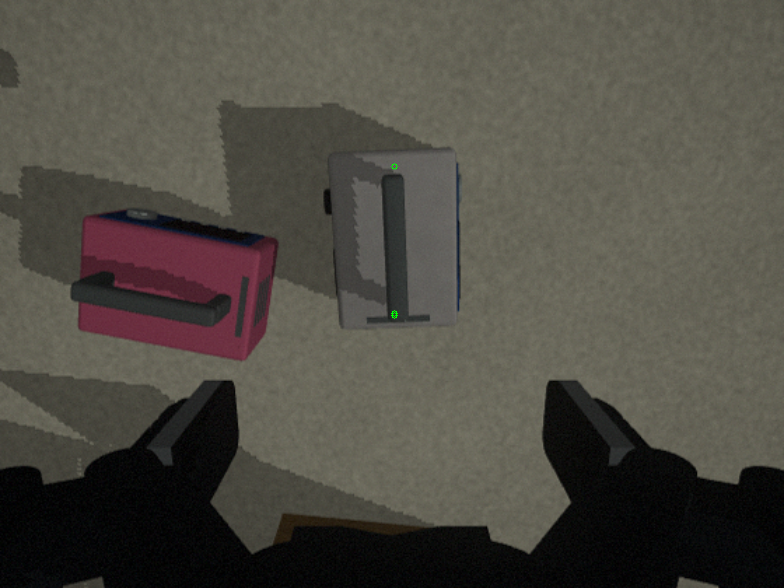

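```bash
python3 -m handwheel '[{"travel":[0.06,0.013,0],"dr":[0,0,-0.04]},{"travel":[0.06,0.013,0],"dr":[0,0,-0.035]},{"travel":[0,0,0.1],"dr":[0,0,0]},{"travel":[0,0,0.13],"dr":[0,0,0]},{"travel":[0,0,0.13],"dr":[0,0,0]},{"travel":[0,0,0.13],"dr":[0,0,0]},{"travel":[0,0,0.13],"dr":[0,0,0]},{"travel":[0,0,0],"dr":[0,0,0]},{"travel":[0,0,0],"dr":[0,0,0]}]' 0
```

```text
time_s: 1.53
eef_pos: [0.5957, 0.1559, 0.1334]
eef_rot: [-0.001, 0.693, 0.72, -0.0]
wrist_force: [0.8, -0.1, 0.9]
opening: 0.501
```

```bash
python3 -m handwheel '[{"travel":[0.007,-0.017,0.1],"dr":[0,0,0]},{"travel":[0,0,0.1],"dr":[0,0,0]},{"travel":[0,0,0.1],"dr":[0,0,0]},{"travel":[0,0,0.08],"dr":[0,0,0]},{"travel":[0,0,0.05],"dr":[0,0,0]},{"travel":[0,0,0],"dr":[0,0,0]},{"travel":[0,0,0],"dr":[0,0,0]}]'
python3 -c "
from h import *
snap('wrist','w2')"
```

```text
time_s: 2.12
eef_pos: [0.5996, 0.1566, 0.0753]
eef_rot: [0.003, 0.693, 0.72, 0.004]
wrist_force: [0.5, 0.3, 0.4]
opening: 0.498
```

View pics/w2.png

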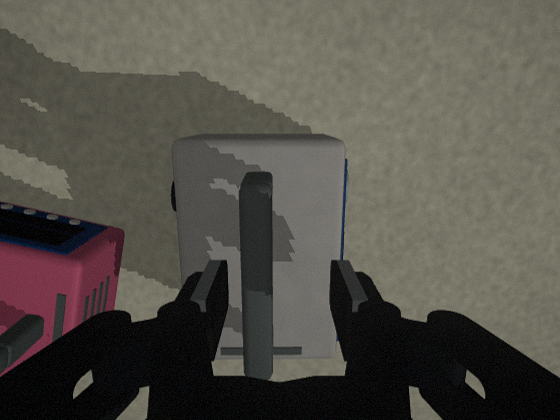

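```bash
python3 -m handwheel '[{"travel":[0.0,-0.043,0.035],"dr":[0.019,0,0]},{"travel":[0,0,0],"dr":[0,0,0]},{"travel":[0,0,0],"dr":[0,0,0]}]'; python3 -m handwheel '[{"travel":[0,0,0],"dr":[0,0,0]},{"travel":[0,0,0],"dr":[0,0,0]},{"travel":[0,0,0],"dr":[0,0,0]},{"travel":[0,0,0],"dr":[0,0,0]},{"travel":[0,0,0],"dr":[0,0,0]},{"travel":[0,0,0],"dr":[0,0,0]}]' -1
```

```text
time_s: 2.42
eef_pos: [0.5942, 0.1564, 0.0721]
eef_rot: [0.001, 0.693, 0.721, 0.002]
wrist_force: [-0.6, -0.5, -0.2]
opening: 0.502
time_s: 2.92
eef_pos: [0.5931, 0.1565, 0.0726]
eef_rot: [0.0, 0.693, 0.721, 0.001]
wrist_force: [-1.5, 0.2, 0.6]
opening: 0.121
```

```bash
python3 -m handwheel '[{"travel":[0,0,-0.05],"dr":[0,0,0]},{"travel":[0,0,-0.1],"dr":[0,0,0]},{"travel":[0,0,-0.14],"dr":[0,0,0]},{"travel":[0,0,-0.16],"dr":[0,0,0]},{"travel":[0,0,-0.16],"dr":[0,0,0]},{"travel":[0,0,-0.16],"dr":[0,0,0]},{"travel":[0,0,-0.16],"dr":[0,0,0]},{"travel":[0,0,-0.16],"dr":[0,0,0]},{"travel":[0,0,-0.16],"dr":[0,0,0]},{"travel":[0,0,-0.16],"dr":[0,0,0]},{"travel":[0,0,-0.16],"dr":[0,0,0]},{"travel":[0,0,-0.16],"dr":[0,0,0]},{"travel":[0,0,0],"dr":[0,0,0]},{"travel":[0,0,0],"dr":[0,0,0]}]'
```

```text
time_s: 4.08
eef_pos: [0.5873, 0.1557, 0.3343]
eef_rot: [-0.007, 0.693, 0.721, -0.006]
wrist_force: [0.0, 0.3, -6.7]
opening: 0.121
```

```bash
python3 -m handwheel '[{"travel":[-0.08,0,0.02],"dr":[-0.02,0,0.06]},{"travel":[-0.16,0,0.02],"dr":[-0.015,0,0.07]},{"travel":[-0.16,0,0],"dr":[0,0,0.07]},{"travel":[-0.16,0,0],"dr":[0,0,0.067]},{"travel":[-0.16,-0.01,0],"dr":[0,0,0]},{"travel":[-0.16,-0.01,0],"dr":[0,0,0]},{"travel":[-0.16,-0.01,0],"dr":[0,0,0]},{"travel":[-0.16,-0.01,0],"dr":[0,0,0]},{"travel":[-0.16,-0.01,0],"dr":[0,0,0]},{"travel":[-0.16,-0.01,0],"dr":[0,0,0]},{"travel":[-0.16,0,0],"dr":[0,0,0]},{"travel":[-0.16,0,0],"dr":[0,0,0]},{"travel":[-0.16,0,0],"dr":[0,0,0]},{"travel":[-0.1,0,0],"dr":[0,0,0]},{"travel":[0,0,0],"dr":[0,0,0]},{"travel":[0,0,0],"dr":[0,0,0]}]'
python3 - <<'E'
from h import *
c,w=snap("wrist","w3"); s,a=snap("scene","s3")
o=np.zeros((600,800,3),np.uint8)
t=cv2.resize(a[165:300,130:290],None,fx=3,fy=3,interpolation=cv2.INTER_CUBIC); 
o[:300,:400]=cv2.resize(w,(400,300)); o[:t.shape[0],400:]=t[:,:400] if t.shape[1]>400 else 0
cv2.imwrite("pics/c3.png",o[:420])
E
```

```text
time_s: 5.42
eef_pos: [0.5274, -0.1746, 0.2824]
eef_rot: [-0.022, 0.75, 0.66, -0.015]
wrist_force: [0.7, 0.2, -5.8]
opening: 0.118
```

View pics/c3.png

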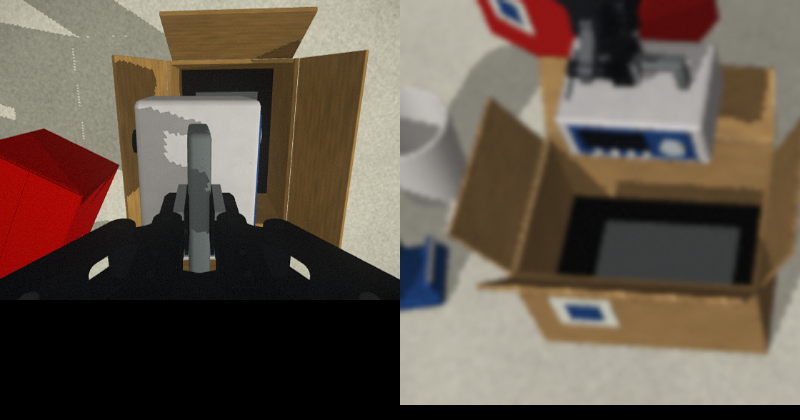

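```bash
cat >> h.py <<'E'
from scipy.spatial.transform import Rotation as Ro
def go(p,yaw):
    o=ctrl.get_obs(); w,x,y,z=o["eef_rot"]; C=Ro.from_quat([x,y,z,w])
    T=Ro.from_euler("z",yaw)*Ro.from_quat([2**-.5,2**-.5,0,0])
    if p is not None: print("travel",np.round(C.inv().apply(np.array(p)-o["eef_pos"])/.15,3))
    print("dr",np.round(np.degrees((C.inv()*T).as_rotvec())/30,3),"at",np.round(o["eef_pos"],4),"F",np.round(o["wrist_force"],1))
E
python3 - <<'E'
from h import *
c=viewer.get_calibration("scene")
for n,uv,uv2,z,off in [("farhinge",(171.7,258.3),(251.7,262.3),.13,70),("foam",(190,230.7),(249.3,233.3),.028,-66),("pocket16",(199,239.3),(243.3,242.3),.016,-47),("pocket28",(199,239.3),(243.3,242.3),.028,-47)]:
    a,b=onz(c,uv,z),onz(c,uv2,z); m=(a+b)/2; print(n,np.linalg.norm(a-b),np.arctan2(-(b-a)[0],(b-a)[1]),m-np.array([.995,-.1,0])*off/1000)
go([.554,-.182,.26],-.1)
# red box top: cast flap region corners
for uv in [(150,155),(182,122),(235,155),(218,192)]: print(uv,np.round(onz(c,uv,.13),3))
E
```

```text
farhinge 0.193287184977816 -0.10683001391516045 [ 0.55730598 -0.1726007   0.13      ]
foam 0.16808161386856194 -0.1034812700188704 [ 0.55536591 -0.18748893  0.028     ]
pocket16 0.12581956516727724 -0.12908237053489716 [ 0.55820226 -0.18214557  0.016     ]
pocket28 0.12422716861889307 -0.12908237053489757 [ 0.56489096 -0.1801853   0.028     ]
travel [-0.034  0.189  0.141]
dr [-0.103 -0.013 -0.05 ] at [ 0.5276 -0.1737  0.2827] F [ 0.5  0.4 -5.9]
(150, 155) [ 0.282 -0.375  0.13 ]
(182, 122) [ 0.153 -0.295  0.13 ]
(235, 155) [ 0.296 -0.13   0.13 ]
(218, 192) [ 0.425 -0.173  0.13 ]
```

```bash
python3 -m handwheel '[{"travel":[-0.018,0.1,0],"dr":[-0.05,-0.006,-0.02]},{"travel":[-0.018,0.1,0],"dr":[-0.05,-0.006,-0.02]},{"travel":[0,0,0],"dr":[0,0,0]},{"travel":[0,0,0],"dr":[0,0,0]},{"travel":[0,0,0],"dr":[0,0,0]}]'
python3 -c "
from h import *
go([.556,-.182,.2],-.107)"
```

```text
time_s: 5.93
eef_pos: [0.5579, -0.1788, 0.2789]
eef_rot: [-0.002, 0.742, 0.671, 0.0]
wrist_force: [0.1, 0.3, -6.2]
opening: 0.128
travel [-0.024 -0.01   0.526]
dr [-0.003 -0.005  0.013] at [ 0.5579 -0.1788  0.2789] F [ 0.1  0.3 -6.2]
```

Descend to ~TCP 0.15 (underside ~0.08), then look.

```bash
python3 -m handwheel '[{"travel":[-0.024,-0.01,0.05],"dr":[0,0,0.013]},{"travel":[0,0,0.1],"dr":[0,0,0]},{"travel":[0,0,0.1],"dr":[0,0,0]},{"travel":[0,0,0.1],"dr":[0,0,0]},{"travel":[0,0,0.1],"dr":[0,0,0]},{"travel":[0,0,0.1],"dr":[0,0,0]},{"travel":[0,0,0.1],"dr":[0,0,0]},{"travel":[0,0,0.1],"dr":[0,0,0]},{"travel":[0,0,0],"dr":[0,0,0]},{"travel":[0,0,0],"dr":[0,0,0]},{"travel":[0,0,0],"dr":[0,0,0]}]'
python3 - <<'E'
from h import *
go([.556,-.182,.12],-.107)
c,w=snap("wrist","w4"); s,a=snap("scene","s4")
o=np.zeros((420,800,3),np.uint8)
o[:300,:400]=cv2.resize(w,(400,300)); o[:405,400:]=cv2.resize(a[165:300,135:270],None,fx=3,fy=3,interpolation=cv2.INTER_CUBIC)[:,:400]
cv2.imwrite("pics/c4.png",o)
E
```

```text
time_s: 6.85
eef_pos: [0.5527, -0.1807, 0.1594]
eef_rot: [-0.002, 0.744, 0.668, -0.001]
wrist_force: [-0.8, 0.2, -5.2]
opening: 0.119
travel [-0.007  0.024  0.263]
dr [-0.009 -0.004 -0.001] at [ 0.5527 -0.1807  0.1594] F [-0.8  0.2 -5.2]
```

View pics/c4.png

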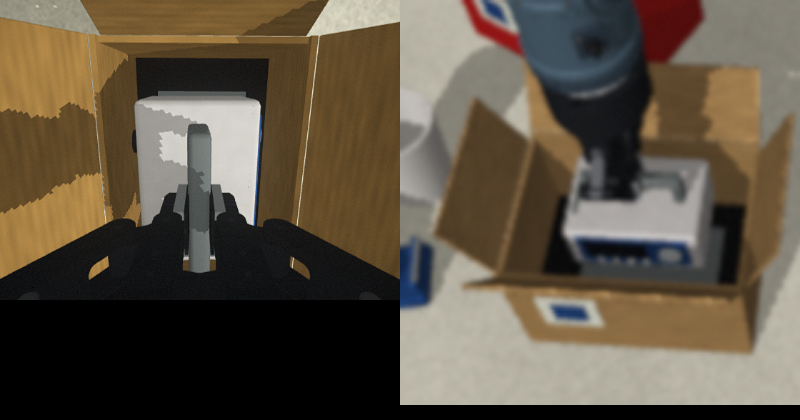

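```bash
python3 - <<'E'
from h import *
c=viewer.get_calibration("wrist"); ex=np.array([np.cos(-.107),np.sin(-.107),0]);ey=np.array([-ex[1],ex[0],0])
for n,u,v,z,off in [("hinges",(94,38),(317,39),.127,98),("foam",(136,58),(268,58),.028,96),("pocket",(158,93),(246,93),.022,64)]:
    a,b=[onz(c,(p[0]*1.4,p[1]*1.4),z) for p in (u,v)]; m=(a+b)/2; print(n,np.linalg.norm(a-b),np.arctan2(b[1]-a[1],b[0]-a[0]),m-ey*off/1000)
E
```

```text
hinges 0.13918945814617156 -0.11221137618042988 [ 0.55812766 -0.18703457  0.127     ]
foam 0.13103595707871846 -0.10792807235305597 [ 0.55677709 -0.18744724  0.028     ]
pocket 0.09229746596016108 -0.10767293647995103 [ 0.55670484 -0.1894927   0.022     ]
```

```bash
python3 -m handwheel '[{"travel":[-0.02,0.02,0.0],"dr":[-0.009,-0.004,0]},{"travel":[-0.02,0.02,0.06],"dr":[0,0,0]},{"travel":[0,0.004,0.08],"dr":[0,0,0]},{"travel":[0,0.004,0.08],"dr":[0,0,0]},{"travel":[0,0.003,0.08],"dr":[0,0,0]},{"travel":[0,0,0],"dr":[0,0,0]},{"travel":[0,0,0],"dr":[0,0,0]},{"travel":[0,0,0],"dr":[0,0,0]}]'
python3 -c "
from h import *
go([.557,-.187,.089],-.109)"
```

```text
time_s: 7.62
eef_pos: [0.5627, -0.1897, 0.1124]
eef_rot: [0.003, 0.744, 0.668, 0.001]
wrist_force: [-1.2, 0.8, -5.0]
opening: 0.126
travel [ 0.014 -0.04   0.156]
dr [0.011 0.005 0.002] at [ 0.5627 -0.1897  0.1124] F [-1.2  0.8 -5. ]
```

```bash
python3 -m handwheel '[{"travel":[0.014,-0.04,0],"dr":[0.011,0.005,0]},{"travel":[0,0,0],"dr":[0,0,0]},{"travel":[0,0,0],"dr":[0,0,0]},{"travel":[0,0,0.04],"dr":[0,0,0]},{"travel":[0,0,0.03],"dr":[0,0,0]},{"travel":[0,0,0],"dr":[0,0,0]},{"travel":[0,0,0],"dr":[0,0,0]}]'
python3 -c "
from h import *
go([.557,-.187,.089],-.109)"
```

```text
time_s: 8.2
eef_pos: [0.5573, -0.1869, 0.1026]
eef_rot: [0.001, 0.744, 0.668, 0.0]
wrist_force: [-0.6, -0.2, -5.4]
opening: 0.119
travel [-0.001 -0.002  0.091]
dr [0.005 0.002 0.003] at [ 0.5573 -0.1869  0.1026] F [-0.6 -0.2 -5.4]
```

```bash
python3 -m handwheel '[{"travel":[0,-0.004,0.03],"dr":[0.005,0,0]},{"travel":[0,-0.002,0.03],"dr":[0,0,0]},{"travel":[0,0,0.02],"dr":[0,0,0]},{"travel":[0,0,0.01],"dr":[0,0,0]},{"travel":[0,0,0],"dr":[0,0,0]},{"travel":[0,0,0],"dr":[0,0,0]}]'
python3 -c "
from h import *
go([.557,-.187,.089],-.109)"
```

```text
time_s: 8.7
eef_pos: [0.5568, -0.1874, 0.0889]
eef_rot: [0.001, 0.744, 0.668, -0.001]
wrist_force: [-1.0, 0.4, -4.0]
opening: 0.121
travel [ 0.003  0.001 -0.001]
dr [0.    0.004 0.003] at [ 0.5568 -0.1874  0.0889] F [-1.   0.4 -4. ]
```

```bash
python3 -m handwheel '[{"travel":[0,0,0.01],"dr":[0,0,0]},{"travel":[0,0,0.005],"dr":[0,0,0]},{"travel":[0,0,0],"dr":[0,0,0]}]'
python3 -m handwheel '[{"travel":[0,0,0],"dr":[0,0,0]},{"travel":[0,0,0],"dr":[0,0,0]},{"travel":[0,0,0],"dr":[0,0,0]},{"travel":[0,0,0],"dr":[0,0,0]}]' -0.2
python3 -c "
from h import *
go([.557,-.187,.089],-.109)"
```

```text
time_s: 8.95
eef_pos: [0.5574, -0.1875, 0.0892]
eef_rot: [0.001, 0.744, 0.668, -0.0]
wrist_force: [-0.3, -0.5, -5.1]
opening: 0.125
time_s: 9.28
eef_pos: [0.5595, -0.1887, 0.0907]
eef_rot: [0.004, 0.744, 0.668, 0.0]
wrist_force: [0.3, -0.3, -0.3]
opening: 0.403
travel [ 0.01  -0.018  0.011]
dr [0.013 0.009 0.003] at [ 0.5595 -0.1887  0.0907] F [ 0.3 -0.3 -0.3]
```

```bash
python3 -m handwheel '[{"travel":[0,-0.015,-0.04],"dr":[0.013,0,0]},{"travel":[0,0,-0.08],"dr":[0,0,0]},{"travel":[0,0,-0.13],"dr":[0,0,0]},{"travel":[0,0,-0.16],"dr":[0,0,0]},{"travel":[0,0,-0.16],"dr":[0,0,0]},{"travel":[0,0,-0.16],"dr":[0,0,0]},{"travel":[0,0,-0.16],"dr":[0,0,0]},{"travel":[0,0,-0.16],"dr":[0,0,0]},{"travel":[0,0,-0.16],"dr":[0,0,0]},{"travel":[0,0,-0.16],"dr":[0,0,0]},{"travel":[0,0,0],"dr":[0,0,0]}]'
python3 - <<'E'
from h import *
go([.557,-.36,.26],-.109)
c,w=snap("wrist","w5"); s,a=snap("scene","s5")
o=np.zeros((420,800,3),np.uint8)
o[:300,:400]=cv2.resize(w,(400,300)); o[:405,400:]=cv2.resize(a[165:300,135:270],None,fx=3,fy=3,interpolation=cv2.INTER_CUBIC)[:,:400]
cv2.imwrite("pics/c5.png",o)
E
```

```text
time_s: 10.2
eef_pos: [0.5568, -0.1874, 0.3166]
eef_rot: [0.004, 0.744, 0.668, -0.001]
wrist_force: [0.8, -0.6, 1.2]
opening: 0.399
travel [-1.141  0.123  0.386]
dr [0.008 0.014 0.003] at [ 0.5568 -0.1874  0.3166] F [ 0.8 -0.6  1.2]
```

View pics/c5.png

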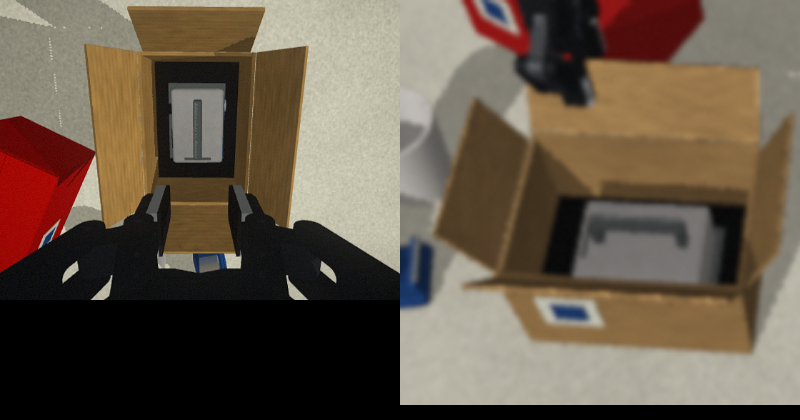

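```bash
python3 - <<'E'
from h import *
w=viewer.get_calibration("wrist");s=viewer.get_calibration("scene")
def tri(p,q):
    (a,d),(b,e)=ray(w,[1.4*v for v in p]),ray(s,(135+(q[0]-400)/3,165+q[1]/3))
    A=np.c_[d,-e]; k=np.linalg.lstsq(A,b-a,rcond=None)[0]; print(np.round((a+k[0]*d+b+k[1]*e)/2,4), np.linalg.norm(a+k[0]*d-b-k[1]*e).round(4))
tri((198,100),(687,229));tri((198,158),(588,228));tri((172,89),(708,203));tri((172,163),(588,203))
for z in (.103,): print(onz(w,(198*1.4,99.5*1.4),z),onz(w,(198*1.4,158*1.4),z))
q=[onz(w,(u*1.4,v*1.4),.076) for u,v in [(172,89),(222,89),(224,163),(173,163)]];print(np.round(q,3))
E
```

```text
[ 0.5595 -0.1417  0.0967] 0.0043
[ 0.5508 -0.2258  0.0914] 0.0004
[ 0.525  -0.125   0.0799] 0.0022
[ 0.5087 -0.236   0.0631] 0.0038
[ 0.5599167  -0.14279246  0.103     ] [ 0.55119632 -0.22268183  0.103     ]
[[ 0.525 -0.126  0.076]
 [ 0.595 -0.134  0.076]
 [ 0.589 -0.243  0.076]
 [ 0.512 -0.234  0.076]]
```

```bash
python3 -m handwheel '[{"travel":[-0.08,0,0],"dr":[0.008,0.014,0]},{"travel":[-0.16,0,0],"dr":[0,0,0]},{"travel":[-0.16,0,0],"dr":[0,0,0]},{"travel":[-0.16,0,0],"dr":[0,0,0]},{"travel":[-0.16,0,0],"dr":[0,0,0]},{"travel":[-0.16,0,0],"dr":[0,0,0]},{"travel":[-0.16,0,0],"dr":[0,0,0]},{"travel":[-0.16,0,0],"dr":[0,0,0]},{"travel":[0,0,0],"dr":[0,0,0]},{"travel":[0,0,0],"dr":[0,0,0]}]' -1
cat >> h.py <<'E'
def cart(p,C=(.557,-.187),yaw=-.109):
    # carton-frame target -> tool units
    ex=np.array([np.cos(yaw),np.sin(yaw)]);ey=np.array([-ex[1],ex[0]])
    e=ctrl.get_obs()["eef_pos"]; r=e[:2]-C; print("in carton",np.round([r@ex,r@ey,e[2]],4))
    if p: go(list(np.array(C)+p[0]*ex+p[1]*ey)+[p[2]],yaw)
E
python3 -c "
from h import *
cart([0,-.19,.16])"
```

```text
time_s: 11.13
eef_pos: [0.527, -0.3759, 0.2947]
eef_rot: [-0.017, 0.744, 0.668, -0.002]
wrist_force: [0.0, -0.7, 0.4]
opening: 0.003
in carton [-0.0093 -0.191   0.2947]
travel [-0.011  0.087  0.896]
dr [-0.054 -0.037  0.005] at [ 0.527  -0.3759  0.2947] F [ 0.  -0.7  0.4]
```

```bash
python3 -m handwheel '[{"travel":[0,0.04,0],"dr":[-0.054,-0.037,0]},{"travel":[0,0,0.1],"dr":[0,0,0]},{"travel":[0,0,0.15],"dr":[0,0,0]},{"travel":[0,0,0.15],"dr":[0,0,0]},{"travel":[0,0,0.15],"dr":[0,0,0]},{"travel":[0,0,0.15],"dr":[0,0,0]},{"travel":[0,0,0.1],"dr":[0,0,0]},{"travel":[0,0,0],"dr":[0,0,0]},{"travel":[0,0,0],"dr":[0,0,0]}]'
python3 -c "
from h import *
cart([0,-.1,.155])"
```

```text
time_s: 11.88
eef_pos: [0.529, -0.3704, 0.162]
eef_rot: [-0.007, 0.743, 0.669, 0.001]
wrist_force: [-0.1, 0.9, 0.8]
opening: 0.003
in carton [-0.0079 -0.1854  0.162 ]
travel [0.568 0.056 0.052]
dr [-0.018 -0.02   0.009] at [ 0.529  -0.3704  0.162 ] F [-0.1  0.9  0.8]
```

```bash
python3 -m handwheel '[{"travel":[0.06,0.02,0],"dr":[-0.018,-0.02,0]},{"travel":[0.07,0.02,0],"dr":[0,0,0]},{"travel":[0.07,0.01,0],"dr":[0,0,0]},{"travel":[0.07,0,0],"dr":[0,0,0]},{"travel":[0.07,0,0],"dr":[0,0,0]},{"travel":[0.07,0,0],"dr":[0,0,0]},{"travel":[0.07,0,0],"dr":[0,0,0]},{"travel":[0.07,0,0],"dr":[0,0,0]},{"travel":[0.07,0,0],"dr":[0,0,0]},{"travel":[0,0,0],"dr":[0,0,0]}]'
python3 -c "
from h import *
cart([0,-.065,.13])"
```

```text
time_s: 12.72
eef_pos: [0.5505, -0.2683, 0.1685]
eef_rot: [0.005, 0.742, 0.67, 0.001]
wrist_force: [0.0, 0.4, -0.2]
opening: 0.001
in carton [ 0.0024 -0.0816  0.1685]
travel [ 0.112 -0.017  0.256]
dr [0.016 0.011 0.014] at [ 0.5505 -0.2683  0.1685] F [ 0.   0.4 -0.2]
```

```bash
python3 -m handwheel '[{"travel":[0.03,-0.01,0.03],"dr":[0.016,0.011,0.01]},{"travel":[0.03,0,0.05],"dr":[0,0,0]},{"travel":[0.03,0,0.05],"dr":[0,0,0]},{"travel":[0.02,0,0.05],"dr":[0,0,0]},{"travel":[0,0,0.04],"dr":[0,0,0]},{"travel":[0,0,0.03],"dr":[0,0,0]},{"travel":[0,0,0],"dr":[0,0,0]},{"travel":[0,0,0],"dr":[0,0,0]}]'
python3 -c "
from h import *
cart([0,-.065,.129])"
```

```text
time_s: 13.38
eef_pos: [0.5514, -0.2504, 0.1291]
eef_rot: [-0.0, 0.744, 0.668, 0.0]
wrist_force: [-0.2, 0.8, 1.4]
opening: -0.0
in carton [ 0.0013 -0.0636  0.1291]
travel [-0.009 -0.009  0.001]
dr [ 0.    -0.001  0.002] at [ 0.5514 -0.2504  0.1291] F [-0.2  0.8  1.4]
```

```bash
python3 -m handwheel '[{"travel":[0,0,-0.08],"dr":[0,0,0]},{"travel":[0,0,-0.15],"dr":[0,0,0]},{"travel":[0,0,-0.15],"dr":[0,0,0]},{"travel":[0,0,-0.15],"dr":[0,0,0]},{"travel":[0,0,-0.15],"dr":[0,0,0]},{"travel":[0,0,-0.1],"dr":[0,0,0]},{"travel":[0.1,0,-0.05],"dr":[0,0,0]},{"travel":[0.17,0,0],"dr":[0,0,0]},{"travel":[0.17,0,0],"dr":[0,0,0]},{"travel":[0.17,0,0],"dr":[0,0,0]},{"travel":[0.17,0,0],"dr":[0,0,0]},{"travel":[0.17,0,0],"dr":[0,0,0]},{"travel":[0.17,0,0],"dr":[0,0,0]},{"travel":[0.17,0,0],"dr":[0,0,0]},{"travel":[0.17,0,0],"dr":[0,0,0]},{"travel":[0.12,0,0],"dr":[0,0,0]},{"travel":[0,0,0],"dr":[0,0,0]},{"travel":[0,0,0],"dr":[0,0,0]}]'
python3 - <<'E'
from h import *
cart([0,.19,.16])
c,w=snap("wrist","w6"); s,a=snap("scene","s6")
o=np.zeros((420,800,3),np.uint8)
o[:300,:400]=cv2.resize(w,(400,300)); o[:405,400:]=cv2.resize(a[165:300,135:270],None,fx=3,fy=3,interpolation=cv2.INTER_CUBIC)[:,:400]
cv2.imwrite("pics/c6.png",o)
E
```

```text
time_s: 14.88
eef_pos: [0.5739, 0.0004, 0.2582]
eef_rot: [-0.005, 0.747, 0.665, -0.001]
wrist_force: [-0.7, 0.2, -0.5]
opening: 0.001
in carton [-0.0036  0.1881  0.2582]
travel [0.01  0.029 0.654]
dr [-0.017 -0.009 -0.012] at [5.739e-01 4.000e-04 2.582e-01] F [-0.7  0.2 -0.5]
```

View pics/c6.png

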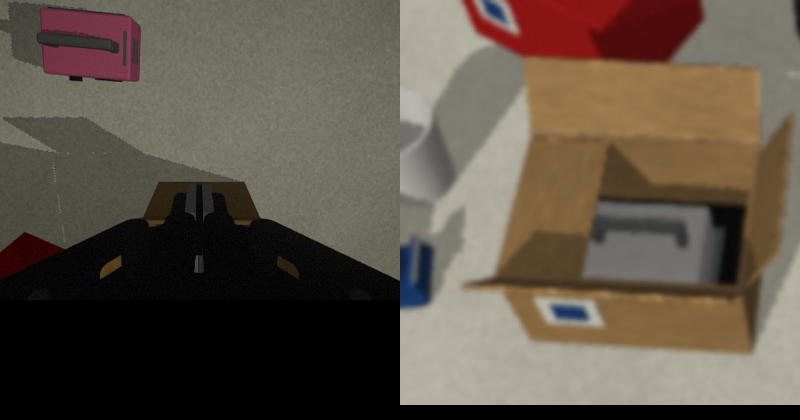

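```bash
python3 -m handwheel '[{"travel":[0.02,0.03,0.1],"dr":[-0.017,-0.009,-0.01]},{"travel":[0,0,0.15],"dr":[0,0,0]},{"travel":[0,0,0.15],"dr":[0,0,0]},{"travel":[0,0,0.15],"dr":[0,0,0]},{"travel":[0,0,0.08],"dr":[0,0,0]},{"travel":[0,0,0],"dr":[0,0,0]},{"travel":[-0.06,0,0],"dr":[0,0,0]},{"travel":[-0.07,0,0],"dr":[0,0,0]},{"travel":[-0.07,0,0],"dr":[0,0,0]},{"travel":[-0.07,0,0],"dr":[0,0,0]},{"travel":[-0.07,0,0],"dr":[0,0,0]},{"travel":[-0.07,0,0],"dr":[0,0,0]},{"travel":[-0.07,0,0],"dr":[0,0,0]},{"travel":[-0.07,0,0],"dr":[0,0,0]},{"travel":[-0.07,0,0],"dr":[0,0,0]},{"travel":[-0.05,0,0],"dr":[0,0,0]},{"travel":[0,0,0],"dr":[0,0,0]}]'
python3 -c "
from h import *
cart([0,.065,.13])"
```

```text
time_s: 16.4
eef_pos: [0.5686, -0.1218, 0.1681]
eef_rot: [0.007, 0.75, 0.661, 0.002]
wrist_force: [1.2, 0.4, 0.2]
opening: 0.002
in carton [0.0044 0.0661 0.1681]
travel [-0.007 -0.033  0.254]
dr [ 0.025  0.01  -0.032] at [ 0.5686 -0.1218  0.1681] F [1.2 0.4 0.2]
```

```bash
python3 -m handwheel '[{"travel":[0,-0.02,0.04],"dr":[0.025,0.01,-0.03]},{"travel":[0,0,0.05],"dr":[0,0,0]},{"travel":[0,0,0.05],"dr":[0,0,0]},{"travel":[0,0,0.05],"dr":[0,0,0]},{"travel":[0,0,0.04],"dr":[0,0,0]},{"travel":[0,0,0.03],"dr":[0,0,0]},{"travel":[0,0,0],"dr":[0,0,0]},{"travel":[0,0,0],"dr":[0,0,0]}]'
python3 -c "
from h import *
cart([0,.065,.1285])"
```

```text
time_s: 17.07
eef_pos: [0.5669, -0.121, 0.1292]
eef_rot: [0.001, 0.743, 0.669, -0.0]
wrist_force: [0.4, 0.3, -0.5]
opening: -0.001
in carton [0.0027 0.0667 0.1292]
travel [-0.011 -0.018  0.005]
dr [0.003 0.003 0.006] at [ 0.5669 -0.121   0.1292] F [ 0.4  0.3 -0.5]
```

```bash
python3 -m handwheel '[{"travel":[0,0,0.012],"dr":[0,0,0]},{"travel":[0,0,0],"dr":[0,0,0]},{"travel":[0,0,-0.08],"dr":[0,0,0]},{"travel":[0,0,-0.15],"dr":[0,0,0]},{"travel":[0,0,-0.15],"dr":[0,0,0]},{"travel":[0,0,-0.15],"dr":[0,0,0]},{"travel":[0,0,-0.15],"dr":[0,0,0]},{"travel":[0,0,-0.15],"dr":[0,0,0]},{"travel":[-0.1,0.1,-0.05],"dr":[0,0,0]},{"travel":[-0.1,0.15,0],"dr":[0,0,0]},{"travel":[-0.1,0.15,0],"dr":[0,0,0]},{"travel":[-0.1,0.15,0],"dr":[0,0,0]},{"travel":[-0.05,0.15,0],"dr":[0,0,0]},{"travel":[0,0.15,0],"dr":[0,0,0]},{"travel":[0,0.15,0],"dr":[0,0,0]},{"travel":[0,0,0],"dr":[0,0,0]},{"travel":[0,0,0],"dr":[0,0,0]}]'
python3 - <<'E'
from h import *
cart([.16,0,.165])
c,w=snap("wrist","w7"); s,a=snap("scene","s7")
o=np.zeros((420,800,3),np.uint8)
o[:300,:400]=cv2.resize(w,(400,300)); o[:405,400:]=cv2.resize(a[165:300,135:270],None,fx=3,fy=3,interpolation=cv2.INTER_CUBIC)[:,:400]
cv2.imwrite("pics/c7.png",o)
E
```

```text
time_s: 18.48
eef_pos: [0.7136, -0.2007, 0.2656]
eef_rot: [-0.002, 0.741, 0.671, -0.001]
wrist_force: [0.0, 0.3, -0.2]
opening: -0.002
in carton [0.1571 0.0034 0.2656]
travel [-0.024  0.022  0.671]
dr [-0.009 -0.004  0.018] at [ 0.7136 -0.2007  0.2656] F [ 0.   0.3 -0.2]
```

View pics/c7.png

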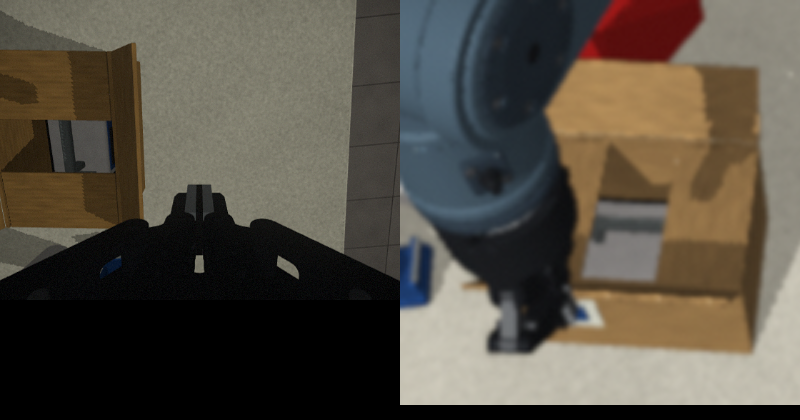

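```bash
python3 -m handwheel '[{"travel":[-0.02,0.02,0.1],"dr":[-0.009,0,0.018]},{"travel":[0,0,0.15],"dr":[0,0,0]},{"travel":[0,0,0.15],"dr":[0,0,0]},{"travel":[0,0,0.15],"dr":[0,0,0]},{"travel":[0,0,0.1],"dr":[0,0,0]},{"travel":[0,0,0],"dr":[0,0,0]},{"travel":[0,0,0],"dr":[0,0,0]},{"travel":[0,-0.06,0],"dr":[0,0,0]},{"travel":[0,-0.07,0],"dr":[0,0,0]},{"travel":[0,-0.07,0],"dr":[0,0,0]},{"travel":[0,-0.07,0],"dr":[0,0,0]},{"travel":[0,-0.07,0],"dr":[0,0,0]},{"travel":[0,-0.07,0],"dr":[0,0,0]},{"travel":[0,-0.07,0],"dr":[0,0,0]},{"travel":[0,-0.07,0],"dr":[0,0,0]},{"travel":[0,0,0],"dr":[0,0,0]}]'
python3 -c "
from h import *
cart([.045,0,.165])"
```

```text
time_s: 19.92
eef_pos: [0.6294, -0.1935, 0.1894]
eef_rot: [0.012, 0.744, 0.668, 0.006]
wrist_force: [-0.3, -0.8, -0.3]
opening: -0.001
in carton [0.0726 0.0014 0.1894]
travel [-0.008 -0.188  0.158]
dr [0.05  0.013 0.004] at [ 0.6294 -0.1935  0.1894] F [-0.3 -0.8 -0.3]
```

```bash
python3 -m handwheel '[{"travel":[0,-0.05,0.03],"dr":[0.05,0.013,0]},{"travel":[0,-0.06,0.04],"dr":[0,0,0]},{"travel":[0,-0.06,0.05],"dr":[0,0,0]},{"travel":[0,-0.02,0.06],"dr":[0,0,0]},{"travel":[0,0,0],"dr":[0,0,0]}]'
python3 -c "
from h import *
cart([.036,0,.134])"
```

```text
time_s: 20.33
eef_pos: [0.6032, -0.192, 0.1684]
eef_rot: [0.003, 0.744, 0.668, 0.001]
wrist_force: [0.5, -0.1, 0.0]
opening: 0.0
in carton [4.650e-02 1.000e-04 1.684e-01]
travel [ 0.    -0.071  0.229]
dr [0.012 0.006 0.004] at [ 0.6032 -0.192   0.1684] F [ 0.5 -0.1  0. ]
```

```bash
python3 -m handwheel '[{"travel":[0,-0.03,0.04],"dr":[0.012,0.006,0]},{"travel":[0,-0.03,0.05],"dr":[0,0,0]},{"travel":[0,-0.01,0.05],"dr":[0,0,0]},{"travel":[0,0,0.04],"dr":[0,0,0]},{"travel":[0,0,0.03],"dr":[0,0,0]},{"travel":[0,0,0.02],"dr":[0,0,0]},{"travel":[0,0,0],"dr":[0,0,0]},{"travel":[0,0,0],"dr":[0,0,0]}]'
python3 -c "
from h import *
cart([.036,0,.1335])"
```

```text
time_s: 21.0
eef_pos: [0.5946, -0.1917, 0.1345]
eef_rot: [0.001, 0.744, 0.668, 0.0]
wrist_force: [-0.2, 0.8, 0.3]
opening: 0.001
in carton [ 0.0379 -0.0006  0.1345]
travel [ 0.004 -0.013  0.007]
dr [0.004 0.002 0.005] at [ 0.5946 -0.1917  0.1345] F [-0.2  0.8  0.3]
```

```bash
python3 -m handwheel '[{"travel":[0,0,0.015],"dr":[0,0,0]},{"travel":[0,0,0],"dr":[0,0,0]},{"travel":[0,0,-0.08],"dr":[0,0,0]},{"travel":[0,0,-0.15],"dr":[0,0,0]},{"travel":[0,0,-0.15],"dr":[0,0,0]},{"travel":[0,0,-0.15],"dr":[0,0,0]},{"travel":[0,0,-0.15],"dr":[0,0,0]},{"travel":[0,0,-0.15],"dr":[0,0,0]},{"travel":[0.05,-0.1,-0.05],"dr":[0,0,0]},{"travel":[0.07,-0.16,0],"dr":[0,0,0]},{"travel":[0.07,-0.16,0],"dr":[0,0,0]},{"travel":[0.07,-0.16,0],"dr":[0,0,0]},{"travel":[0,-0.16,0],"dr":[0,0,0]},{"travel":[0,-0.16,0],"dr":[0,0,0]},{"travel":[0,-0.16,0],"dr":[0,0,0]},{"travel":[0,-0.16,0],"dr":[0,0,0]},{"travel":[0,-0.1,0],"dr":[0,0,0]},{"travel":[0,0,0],"dr":[0,0,0]},{"travel":[0,0,0],"dr":[0,0,0]}]'
python3 - <<'E'
from h import *
cart([-.16,.04,.17])
c,w=snap("wrist","w8"); s,a=snap("scene","s8")
o=np.zeros((420,800,3),np.uint8)
o[:300,:400]=cv2.resize(w,(400,300)); o[:405,400:]=cv2.resize(a[115:290,135:310],(405,405),interpolation=cv2.INTER_CUBIC)[:,:400]
cv2.imwrite("pics/c8.png",o)
E
```

```text
time_s: 22.58
eef_pos: [0.3949, -0.1285, 0.2761]
eef_rot: [0.004, 0.743, 0.669, 0.001]
wrist_force: [0.5, 0.9, -0.2]
opening: -0.002
in carton [-0.1675  0.0405  0.2761]
travel [-0.001  0.045  0.708]
dr [0.014 0.005 0.007] at [ 0.3949 -0.1285  0.2761] F [ 0.5  0.9 -0.2]
```

View pics/c8.png

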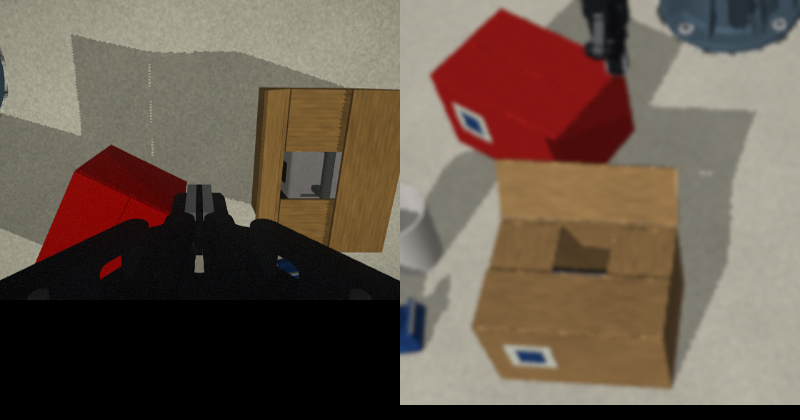

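```bash
python3 - <<'E'
from h import *
w=viewer.get_calibration("wrist");s=viewer.get_calibration("scene")
a,d=ray(w,(75*1.4,170*1.4));q=(135+220*.432,115+75*.432);b,e=ray(s,q)
k=np.linalg.lstsq(np.c_[d,-e],b-a,rcond=None)[0];print(a+k[0]*d,b+k[1]*e)
for u,v in((620,75),(552,138)): print(onz(s,(135+(u-400)*.432,115+v*.432),.134))
for u,v in((110,145),(187,182)): print(onz(w,(u*1.4,v*1.4),0))
# near flap edge in wrist
for z in (.17,.19): print(onz(w,(262*1.4,90*1.4),z),onz(w,(252*1.4,215*1.4),z))
E
```

```text
[ 0.23614343 -0.15363691  0.10111875] [ 0.23754905 -0.14952547  0.09921128]
[ 0.26982153 -0.1444188   0.134     ]
[ 0.3661417  -0.22276457  0.134     ]
[ 0.24994885 -0.14613185  0.        ]
[ 0.36797619 -0.22415422  0.        ]
[ 0.46170843 -0.07594744  0.17      ] [ 0.44587176 -0.20313877  0.17      ]
[ 0.45695219 -0.07492752  0.19      ] [ 0.44238982 -0.19188443  0.19      ]
```

```bash
python3 -m handwheel '[{"travel":[0,0.02,0.1],"dr":[0.014,0.005,0]},{"travel":[0,0,0.15],"dr":[0,0,0]},{"travel":[0,0,0.15],"dr":[0,0,0]},{"travel":[0,0,0.15],"dr":[0,0,0]},{"travel":[0,0,0.12],"dr":[0,0,0]},{"travel":[0,0,0],"dr":[0,0,0]},{"travel":[0,0,0],"dr":[0,0,0]},{"travel":[0,0.06,0],"dr":[0,0,0]},{"travel":[0,0.07,0],"dr":[0,0,0]},{"travel":[0,0.07,0],"dr":[0,0,0]},{"travel":[0,0.07,0],"dr":[0,0,0]},{"travel":[0,0.07,0],"dr":[0,0,0]},{"travel":[0,0.07,0],"dr":[0,0,0]},{"travel":[0,0.07,0],"dr":[0,0,0]},{"travel":[0,0,0],"dr":[0,0,0]}]'
python3 -c "
from h import *
cart([-.045,.04,.165])"
```

```text
time_s: 23.93
eef_pos: [0.4926, -0.1426, 0.1848]
eef_rot: [0.009, 0.743, 0.67, 0.004]
wrist_force: [-0.1, -0.3, 0.2]
opening: -0.001
in carton [-0.0689  0.0371  0.1848]
travel [0.019 0.157 0.135]
dr [0.035 0.013 0.011] at [ 0.4926 -0.1426  0.1848] F [-0.1 -0.3  0.2]
```

```bash
python3 -m handwheel '[{"travel":[0,0.05,0.03],"dr":[0.035,0.013,0.01]},{"travel":[0,0.05,0.03],"dr":[0,0,0]},{"travel":[0,0.04,0.04],"dr":[0,0,0]},{"travel":[0,0.02,0.04],"dr":[0,0,0]},{"travel":[0,0,0],"dr":[0,0,0]}]'
python3 -c "
from h import *
cart([-.036,.02,.134])"
```

```text
time_s: 24.35
eef_pos: [0.5218, -0.1463, 0.1668]
eef_rot: [0.003, 0.744, 0.668, 0.001]
wrist_force: [-0.4, 0.8, -0.0]
opening: -0.001
in carton [-0.0394  0.0366  0.1668]
travel [-0.11   0.021  0.219]
dr [0.013 0.006 0.004] at [ 0.5218 -0.1463  0.1668] F [-0.4  0.8 -0. ]
```

```bash
python3 -m handwheel '[{"travel":[0,0,0.04],"dr":[0.013,0.006,0]},{"travel":[0,0,0.05],"dr":[0,0,0]},{"travel":[0,0,0.05],"dr":[0,0,0]},{"travel":[0,0,0.04],"dr":[0,0,0]},{"travel":[0,0,0.03],"dr":[0,0,0]},{"travel":[0,0,0.015],"dr":[0,0,0]},{"travel":[0,0,0],"dr":[0,0,0]},{"travel":[0,0,0],"dr":[0,0,0]}]'
python3 -c "
from h import *
cart([-.036,.02,.1335])"
```

```text
time_s: 25.02
eef_pos: [0.5222, -0.1468, 0.1349]
eef_rot: [0.001, 0.744, 0.668, 0.0]
wrist_force: [-0.3, -0.8, -1.0]
opening: 0.002
in carton [-0.039   0.0362  0.1349]
travel [-0.108  0.02   0.009]
dr [0.004 0.002 0.005] at [ 0.5222 -0.1468  0.1349] F [-0.3 -0.8 -1. ]
```

```bash
python3 -m handwheel '[{"travel":[0,0,0.02],"dr":[0,0,0]},{"travel":[0,0,0],"dr":[0,0,0]},{"travel":[0,0,-0.1],"dr":[0,0,0]},{"travel":[0,0,-0.1],"dr":[0,0,0]},{"travel":[-0.12,0.13,0],"dr":[0,0,0]},{"travel":[-0.12,0.13,0],"dr":[0,0,0]},{"travel":[0,0,0],"dr":[0,0,0]},{"travel":[0,0,0],"dr":[0,0,0]}]'
python3 -c "
from h import *
cart([0,0,.134])"
```

```text
time_s: 25.68
eef_pos: [0.5562, -0.1866, 0.1612]
eef_rot: [-0.0, 0.743, 0.669, -0.0]
wrist_force: [-1.3, -0.0, 0.1]
opening: 0.0
in carton [-0.0009  0.0004  0.1612]
travel [-0.002  0.006  0.181]
dr [-0.002 -0.001  0.007] at [ 0.5562 -0.1866  0.1612] F [-1.3 -0.   0.1]
```

```bash
python3 -m handwheel '[{"travel":[0,0,0.06],"dr":[0,0,0]},{"travel":[0,0,0.06],"dr":[0,0,0]},{"travel":[0,0,0.04],"dr":[0,0,0]},{"travel":[0,0,0.03],"dr":[0,0,0]},{"travel":[0,0,0.01],"dr":[0,0,0]},{"travel":[0,0,0.01],"dr":[0,0,0]},{"travel":[0,0,0],"dr":[0,0,0]}]'
python3 -m handwheel '[{"travel":[0,0,-0.08],"dr":[0,0,0]},{"travel":[0,0,-0.15],"dr":[0,0,0]},{"travel":[0,0,-0.15],"dr":[0,0,0]},{"travel":[0,0,-0.15],"dr":[0,0,0]},{"travel":[0,0,-0.15],"dr":[0,0,0]},{"travel":[0,0,-0.15],"dr":[0,0,0]},{"travel":[0.15,0,-0.15],"dr":[0,0,0]},{"travel":[0.2,0,0],"dr":[0,0,0]},{"travel":[0.2,0,0],"dr":[0,0,0]},{"travel":[0.2,0,0],"dr":[0,0,0]},{"travel":[0.2,0,0],"dr":[0,0,0]},{"travel":[0.2,0,0],"dr":[0,0,0]},{"travel":[0.2,0,0],"dr":[0,0,0]},{"travel":[0.2,0,0],"dr":[0,0,0]},{"travel":[0,0,0],"dr":[0,0,0]},{"travel":[0,0,0],"dr":[0,0,0]}]'
python3 - <<'E'
from h import *
s,a=snap("scene","s9"); d,b=snap("side","d9")
o=np.zeros((420,800,3),np.uint8)
o[:405,:400]=cv2.resize(a[155:290,85:290],(600,395),interpolation=cv2.INTER_CUBIC)[:405,:400] if 0 else cv2.resize(a[155:295,80:280],(400,405) ,interpolation=cv2.INTER_CUBIC)
o[:400,400:]=cv2.resize(b[60:230,230:400],(400,400),interpolation=cv2.INTER_CUBIC)
cv2.imwrite("pics/c9.png",o)
a0=cv2.imread("pics/scene0.png")
for n,(x0,x1,y0,y1) in dict(bottle=(415,470,160,220),tape=(90,148,235,275)).items(): print(n,cv2.absdiff(a,a0)[y0:y1,x0:x1].mean())
E
```

```text
time_s: 26.27
eef_pos: [0.5549, -0.1853, 0.1342]
eef_rot: [0.001, 0.743, 0.67, -0.001]
wrist_force: [-0.4, 1.1, -0.4]
opening: 0.004
time_s: 27.6
eef_pos: [0.5717, 0.0631, 0.2867]
eef_rot: [-0.006, 0.742, 0.67, -0.003]
wrist_force: [-0.1, 0.1, -0.3]
opening: -0.002
bottle 4.554040404040404
tape 4.2219827586206895
```

View pics/c9.png

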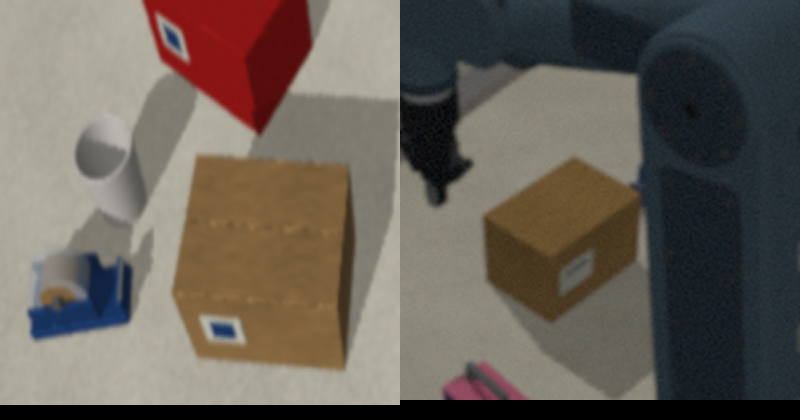

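```bash
python3 -c "
from bench import ctrl
print(ctrl.hand_in())"
```

```text
the job is handed in; nothing more can be done
None
```

The white controller is in the foam pocket and the carton is closed. I folded both end flaps flat first, then the far long flap, then the near one, and handed in at about 27.7 s.

- **Final pictures:** The scene and side views show all four flaps down and the long flaps meeting in the middle. The carton stands where it was, and the gripper is clear of everything.
- **Other items:** The bottle and tape dispenser areas differ from the first picture only by what looks like image noise. I checked the beaker by eye only, and it looks unmoved.
- **Controller seating:** Before closing, I measured its centre about 4 mm from the pocket centre, within the 9 mm to spare.
- **Weaker evidence on depth:** Two-view height estimates of the handle and housing were noisy: 91–97 mm for the handle against 103 mm expected, and 63–80 mm for the housing top against 76 mm. None suggested it was sitting on the rim.
- **Release:** The wrist still read about 5 N when I opened the gripper, so the controller may have dropped a millimetre or so.

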